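# Load a specimen into the profilometer and index its carriage under the head

### The arm

A 7-joint arm with a two-finger parallel gripper is mounted at the origin on the work surface. World frame = base frame: x ahead of the robot, y to its left, z up, the work surface at z = 0. Lengths are in m, angles in rad, forces in N, time in s.
With the tool pointing down it reaches from about 0.35 to 0.9 m from the base axis. Payload 8.1 kg.
Tool frame: the origin (TCP) lies on the centre line of the jaws, within the pads' length; the fingertips stand 19 mm ahead of it and the grasp point (between the pads) is the TCP; z points along the fingers, y is the line along which they close (so a half turn about z gives the same grasp; the last joint's range is limited). The gripper opens to 92 mm and grips with 3 to 60 N. Pads are 19 mm wide; open, the fingers measure 130 mm over their backs; the gripper's body (75 mm by 190 mm) begins 47 mm behind the grasp point.
Start: joints at [-1.238, 0.434, 0.025, 1.573, -0.012, 1.134, -0.075], TCP at [0.264, 0.567, 0.212] pointing down, gripper open.
Joint ranges: [-2.62, 2.62], [-0.44, 2.09], [-1.27, 1.32], [0.08, 2.57], [-1.32, 4.46], [0.12, 2], [-2.74, 2.74]. Speed limits (rad/s): [2.22, 2.22, 3.01, 3.01, 3.14, 3.14, 3.14].

### API

Orientations are given as a 3x3 rotation matrix whose columns are the frame's x, y, z axes.
In Python, from station import env, cams gives the robot as it stands.
- The arm moves only by the shell command python3 -m handwheel 'ROWS'. ROWS is text: rows parted by semicolons, each of 7 numbers parted by spaces: the finger opening in cm, from 0 to 9.18, then the shift along the tool's x, y, z in cm, then the turn, a rotation vector about the tool's x, y, z in rad. A call has 1 to 8 rows; each row is the pose to reach, as a shift and turn from the pose commanded when the call began, along the tool's axes at that moment; what a row does not reach only later rows make up. A row lasts 1/8 s, in which the tool goes at most 62.5 mm and 10.7 degrees, less where a joint would pass 70% of its speed; a pose out of reach is approached as far as the arm can. A call with a gripper value outside its range is refused whole. The fingers move at their own pace and stop on an object; the grip force is fixed at half the most. Time passes only in rows, so rows that repeat a pose let the fingers close. It gives the time, the measured TCP pose, the force, the opening and the grip force at its end, in the units of the state.
- env.sense(): the state, without advancing time (a new reading comes with each control period).
- cams.read_camera(name): name is "side" or "top" or "wrist"; returns the picture (480x640x3 uint8, red, green, blue); there is no depth.
- cams.camera_params(name): a dict with "intrinsics" (3x3 intrinsics, pixels), "distortion" ([k1, k2, p1, p2, k3] as OpenCV has them; the pictures are not rectified), "T" (4x4, takes a point from camera to world coordinates). Camera axes: x right, y down, z forward; pixel columns grow to the right and rows downward; lengths in m; the calibration is good to about 2 mm. A picture is of the moment at which its call begins: read the wrist's pose just before it. camera_params takes no time and is no camera call; for the wrist camera it gives the pose at the moment of the call.
- env.sign_off(): hands the job in; it is judged then, once.
The state is a dict: "t": time; "qpos": joint angles; "qvel": joint speeds; "effort": joint torques, N m; "position": TCP position; "tool_rot": TCP orientation; "ft_force": force on the tool from outside, world axes, zero at the start; "ft_torque": the same for the moment, N m; "width": opening from 0.0 (shut) to 1.0 (fully open); "grasp_force": force on a finger pad.
Only numpy, scipy, OpenCV 4.12 (cv2) and the standard library are available. Lean on these libraries where they do the work, as an engineer would, in place of code of your own. Each camera call takes 0.05 s, during which the arm holds its last target. There are 200 camera calls.

### The job

Put the green specimen mount, polished face up, all the way down into the cup on the profilometer's carriage. Then push the carriage in under the measuring head until its spring roller clicks into the notch, and leave it standing in the click, not short of it and not forced past it. Push gently, do not bump the head, and leave the other mounts, the tissue box, the jar and the bottle where they are.

Things in the scene. Friction and masses are not known exactly. Their poses are not given: they have to be found in the camera images.
- mount_green_centre (a point): Centre (half-way up) of the specimen mount to load: a green resin cylinder, diameter 30 mm, height 28 mm, 35 g (the mass varies), axis z upright, with a small bright steel rectangle in its polished top face. It stands in one of the three wells of the tray, its lowest 6 mm in the well and 22 mm standing free, its top 34 mm above the table.
- mount_black: Another specimen mount of the same size, black, in another well of the tray; to be left there. Origin at the centre of its underside.
- mount_amber: Another specimen mount of the same size, amber orange with a copper rectangle, in another well of the tray; to be left there. Origin at the centre of its underside.
- tray: Fixed wooden tray, 205 (its x) x 74 (its y) x 12 mm, left or right of the profilometer. Origin at the centre of its underside. Three wells, diameter 34 mm, 6 mm deep, in a row along its x axis at -64, 0 and +64 mm: close the fingers along the tray's y axis, where nothing stands beside the mount.
- profilometer: Fixed profilometer: base slab, top at z = 20 mm, with a steel slide-way (top at z = 30 mm) along its x axis, which points to the robot's right, so that the carriage goes in from left to right. Origin at table height below the head's axis; the slab reaches from x = -210 to +150 mm, y = -92 to +92 mm. Two steel columns (18 mm) at x = 0, y = +-72 mm carry the head.
- head: Fixed head: black round body, radius 56 mm, 106 to 162 mm above the table, objective down to 79 mm; on top a grey lamp housing (165 to 207 mm up, 52 mm wide) juts 78 mm from the axis towards the loading side. Origin on the axis, at the underside. With the carriage home the push plate is under its edge (41 to 63 mm from the axis): push with the tool leaning 40 to 45 degrees away from the head.
- cup (a point): Centre of the floor of the steel cup on the carriage that takes the mount: floor 44 mm above the table, on the slide-way's middle line, inner diameter 34 mm (2 mm of play round the mount), flaring to 41 mm at the rim 10 mm above this point; outer 49 mm. A seated mount has its centre 14 mm above this point and stands 18 mm out of the rim. Axes as the profilometer's. It starts clear of the head.
- push_plate (a point): Middle of the outer face (its side away from the head) of the black push plate at the carriage's outer end: 46 mm wide (y), 26 mm high, this point 55 mm and its top 68 mm above the table, 52 mm from the cup's centre along -x of the profilometer. Axes as the profilometer's.
- carriage (a joint): Travel (m) along the profilometer's +x: 0 out, 0.175 end stop; starts at 0 to 0.012. The click lies anywhere from 0.139 to 0.161 (the red detent block is adjustable): feel for it. Friction 2.5 N. From 40 to 22 mm before the click the lead-in raises the push to 7 N, then 2.5 N. At the click it jumps 4 mm ahead, then needs 15 N to leave the notch; once forced past it stays past.
- roller (a joint): Travel (m) of the spring roller: brass, 10 mm diameter, on the red block clamped at the +y side of the slide-way beyond the head. About 0 when free, 0.0037 when pressed back by the carriage's straight edge, 0.0008 when it sits in the notch.
- tissue_box: White tissue box, 130 x 75 x 50 mm, loose bystander on the other side of the profilometer from the tray. Origin at the centre of its underside.
- paste_jar: White jar with a yellow cap, 44 mm diameter, 48 mm high, loose bystander. Origin at the centre of its underside.
- rinse_bottle: White bottle with a red cap, 56 mm diameter, 150 mm high, loose bystander. Origin at the centre of its underside.

How it is judged:
By the outcome, as a careful person would: the job done as asked, in the order asked, and still so for the second after the job is handed in, with the robot touching nothing.
It also fails if it takes over 64 s, if anything falls off the work surface, if the arm or the gripper's body presses on something with over 40 N, if the wrist force passes 120 N, or if a joint passes its speed limit or range.

## Working session

There is one attempt and no reset: what is moved stays moved. The work goes in short steps, Python scripts to look and compute and a shell command to move; the robot and the scene stay as the last step left them, time stands still between calls to the robot, and variables do not carry over. Pictures are saved under pics/ and viewed, at most 10 in all, crops included, and the job is handed in when it is done.

```bash
ls; mkdir -p pics; python3 - <<'E'
from station import env,cams
import cv2,numpy as np
s=env.sense();print(s['t'],s['position'],s['tool_rot'],s['width'])
for n in ('top','side'):
    im=cams.read_camera(n);cv2.imwrite(f'pics/{n}0.png',im[:,:,::-1])
    p=cams.camera_params(n);print(n,p['intrinsics'],p['distortion'],p['T'])
E
```

```text
pics
0.0 [0.26365075 0.56608312 0.21145265] [[-9.06520972e-01  4.22160492e-01 -4.96077049e-04]
 [ 4.22160748e-01  9.06519797e-01 -1.46977999e-03]
 [-1.70779378e-04 -1.54181064e-03 -9.99998797e-01]] 1.0021287172652151
top [[536.73790397   0.         318.44662375]
 [  0.         536.73790397 233.62723554]
 [  0.           0.           1.        ]] [-0.15160128  0.          0.          0.          0.        ] [[-0.01837431 -0.99435266  0.10452355  0.44410257]
 [-0.99978016  0.01721662 -0.01196747  0.01809094]
 [ 0.01010035 -0.10472047 -0.9944504   1.37168159]
 [ 0.          0.          0.          1.        ]]
side [[614.11354875   0.         309.73349045]
 [  0.         614.11354875 241.60354637]
 [  0.           0.           1.        ]] [-0.0396692  0.         0.         0.         0.       ] [[-0.9944349  -0.06034576  0.08635747  0.48801756]
 [-0.10532978  0.55233405 -0.82694179  1.05619748]
 [ 0.00220426 -0.8314358  -0.55561647  0.78703028]
 [ 0.          0.          0.          1.        ]]
```

View pics/top0.png

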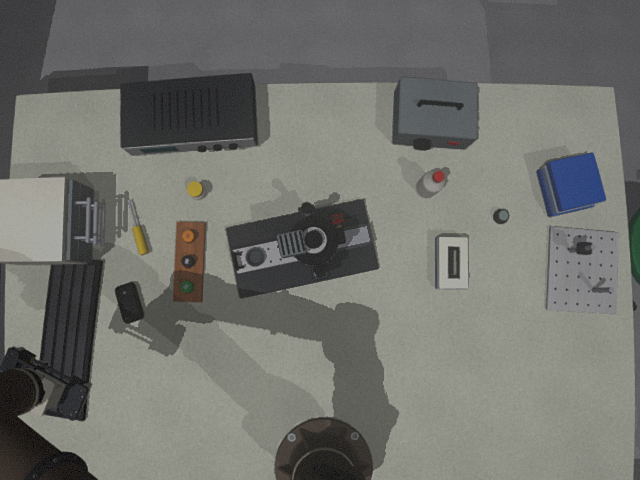

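View pics/side0.png

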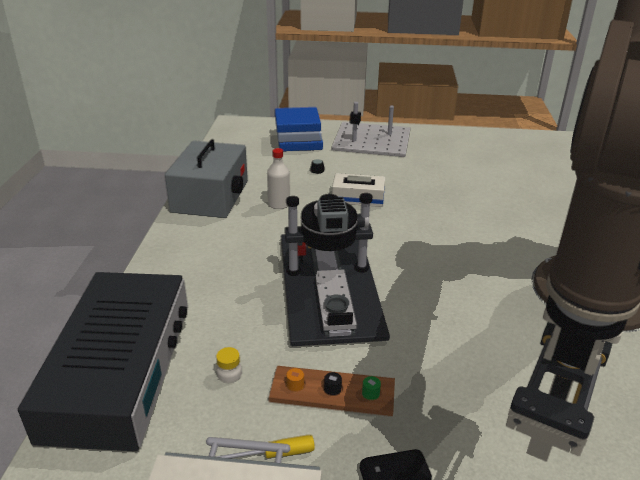

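The top view shows green at (187,287), black (188,261), amber (188,236), the cup near (256,257), and slab corners near (226,228), (364,199), (379,268), (240,297). The side view shows green at (372,387) and the cup at (336,304).

```bash
cat > h.py <<'E'
import cv2,numpy as np
from station import env,cams
def cast(n,uv,z,p=None):
    p=p or cams.camera_params(n)
    u=cv2.undistortPoints(np.array(uv,float).reshape(-1,1,2),p['intrinsics'],np.array(p['distortion'])).reshape(-1,2)
    d=np.c_[u,np.ones(len(u))]@p['T'][:3,:3].T; o=p['T'][:3,3]
    return o+d*((z-o[2])/d[:,2])[:,None]
def blobs(im,lo,hi,amin=30):
    m=cv2.inRange(cv2.cvtColor(im,cv2.COLOR_RGB2HSV),lo,hi)
    n,l,st,c=cv2.connectedComponentsWithStats(m)
    return [(c[i].round(1),st[i].tolist()) for i in range(1,n) if st[i,4]>=amin]
def tool(dw,s=None):
    s=s or env.sense();return (s['tool_rot'].T@np.array(dw)*100).round(2)
E
python3 - <<'E'
from h import *
for n,zz in (('top',.030),('side',.024)):
    im=cv2.imread(f'pics/{n}0.png')[:,:,::-1].copy()
    for c,lo,hi in (('g',(45,100,30),(85,255,255)),('a',(8,180,100),(18,255,255))):
        for b in blobs(im,lo,hi): print(n,c,b,cast(n,[b[0]],zz).round(4))
im=cv2.imread('pics/top0.png')
print('slab',cast('top',[(226,228),(364,199),(379,268),(240,297)],.02).round(4))
print('slot cup rim',cast('top',[(256,257)],.05).round(4),cast('side',[(336,304)],.054).round(4))
c=np.r_[im[210:310,215:395]];cv2.imwrite('pics/c.png',cv2.resize(im[190:310,160:395],None,fx=3.4,fy=3.4,interpolation=cv2.INTER_CUBIC)[:, :800])
E
```

```text
top g (array([636.1, 243.8]), [631, 214, 9, 61, 336]) [[ 0.5429 -0.8507  0.03  ]]
top g (array([186.2, 286.5]), [181, 282, 11, 10, 54]) [[0.4575 0.3361 0.03  ]]
side g (array([370.8, 388.2]), [362, 376, 19, 24, 337]) [[0.4605 0.3429 0.024 ]]
side a (array([295.4, 379.2]), [286, 368, 18, 24, 314]) [[0.5868 0.3362 0.024 ]]
slab [[ 0.6046  0.2366  0.02  ]
 [ 0.6732 -0.1163  0.02  ]
 [ 0.4963 -0.1494  0.02  ]
 [ 0.4296  0.2017  0.02  ]]
slot cup rim [[0.5277 0.1573 0.05  ]] [[0.5312 0.1683 0.054 ]]
```

View pics/c.png

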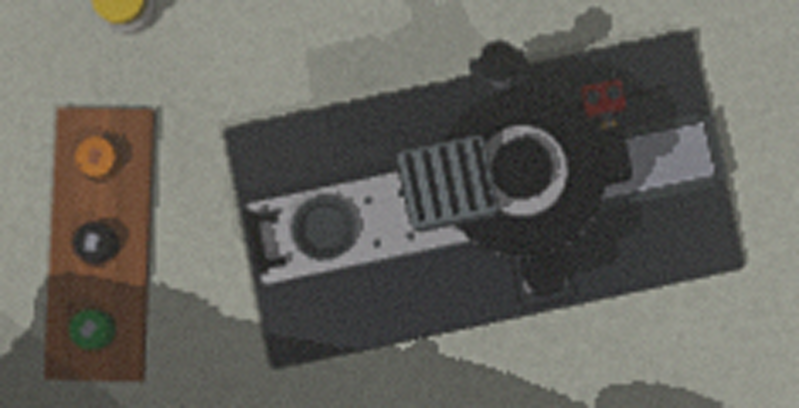

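Crop: the cup rim is centred at (326,227), i.e. (255.9,256.8) in the full image. The mounts run nearly along world x, and the profilometer's x axis is about (0.19,-0.98). Moving above the green mount for a close look.

```bash
python3 -m handwheel '9 -4 -2 1 0 0 -0.1; 9 -9 -4 2 0 0 -0.2; 9 -14 -6 3 0 0 -0.3; 9 -19 -8.5 4 0 0 -0.38; 9 -23 -10.5 5 0 0 -0.38; 9 -27.3 -12.4 6 0 0 -0.38; 9 -27.3 -12.4 6 0 0 -0.38; 9 -27.3 -12.4 6 0 0 -0.38'; python3 - <<'E'
from h import *
s=env.sense();p=cams.camera_params('wrist');im=cams.read_camera('wrist');cv2.imwrite('pics/w1.png',im[:,:,::-1])
print(s['position'],s['tool_rot'],p['T'],p['intrinsics'])
for b in blobs(im,(45,100,30),(85,255,255),200): print(b,cast('wrist',[b[0]],.030,p))
for b in blobs(im,(8,150,80),(18,255,255),200): print('a',b,cast('wrist',[b[0]],.030,p))
E
```

```text
t: 1.1
position: [0.4586, 0.3392, 0.152]
tool_rot: [[-0.998, 0.056, -0.001], [0.056, 0.998, 0.0], [0.001, 0.0, -1.0]]
ft_force: [-0.1, 0.6, -0.3]
width: 0.984
grasp_force: 0.0
[0.45857924 0.33916648 0.15203527] [[-9.98426658e-01  5.60689259e-02 -6.95683450e-04]
 [ 5.60688685e-02  9.98426898e-01  1.01644880e-04]
 [ 7.00288188e-04  6.24787743e-05 -9.99999753e-01]] [[ 0.05640479  0.95990331  0.27459813  0.38439395]
 [ 0.99840727 -0.0539014  -0.01666006  0.34462174]
 [-0.00119082  0.27510048 -0.96141474  0.32413438]
 [ 0.          0.          0.          1.        ]] [[370.86578275   0.         322.83910666]
 [  0.         370.86578275 244.73479553]
 [  0.           0.           1.        ]]
(array([320.4, 231.9]), [302, 212, 37, 40, 954]) [[0.45740532 0.33815064 0.03      ]]
a (array([325.4, 377. ]), [296, 362, 63, 30, 1185]) [[0.59437468 0.33475804 0.03      ]]
```

View pics/w1.png

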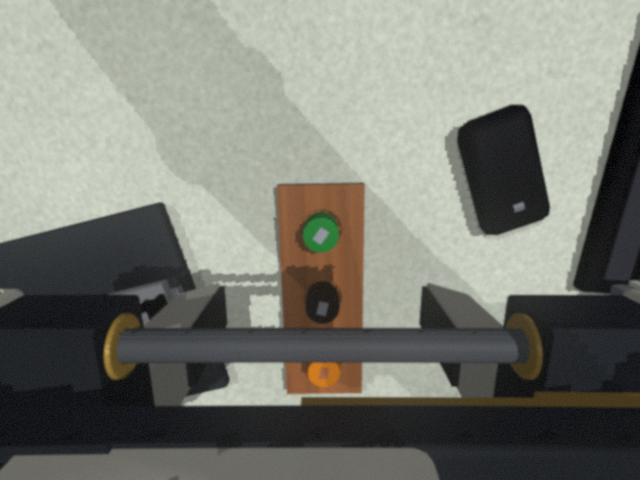

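The close view agrees: green is at pixel (320,232), which gives (0.458,0.338), 1 mm from the tool axis. Grip high (tips at z≈0.021) so the fingers stay above the cup rim when it seats.

```bash
python3 -m handwheel '9 0.1 -0.1 4 0 0 0; 9 0.1 -0.1 8 0 0 0; 9 0.1 -0.1 10.5 0 0 0; 9 0.1 -0.1 11.2 0 0 0; 9 0.1 -0.1 11.2 0 0 0; 2 0.1 -0.1 11.2 0 0 0; 2 0.1 -0.1 11.2 0 0 0; 2 0.1 -0.1 11.2 0 0 0'; python3 -m handwheel '2 0 0 0 0 0 0; 2 0 0 0 0 0 0; 2 0 0 0 0 0 0;2 0 0 0 0 0 0'; python3 -c "
from h import *
print(env.sense()['qpos'])"
```

```text
t: 2.15
position: [0.4582, 0.3382, 0.0408]
tool_rot: [[-0.998, 0.056, 0.001], [0.056, 0.998, 0.001], [-0.001, 0.001, -1.0]]
ft_force: [-0.1, -0.4, 0.0]
width: 0.703
grasp_force: 0.0
t: 2.65
position: [0.4579, 0.3379, 0.0402]
tool_rot: [[-0.998, 0.056, -0.0], [0.056, 0.998, -0.0], [0.0, -0.0, -1.0]]
ft_force: [0.2, -0.3, 0.7]
width: 0.269
grasp_force: 0.0
[-7.29507603e-01  5.42780068e-01 -1.78552697e-04  1.88922070e+00
  1.03274327e-04  7.09640188e-01  7.85152389e-01]
```

Width 24.7 mm with no force is suspicious, since the mount is 30 mm. Checking.

```bash
python3 - <<'E'
from h import *
print(env.sense()['width'],env.sense()['grasp_force'])
a=cams.read_camera('wrist');b=cams.read_camera('side')
cv2.imwrite('pics/w2.png',np.hstack([cv2.resize(a,(400,300)),cv2.resize(b[300:450,250:450],(400,300))])[:,:,::-1])
E
```

```text
0.2693596785429644 0.0
```

View pics/w2.png

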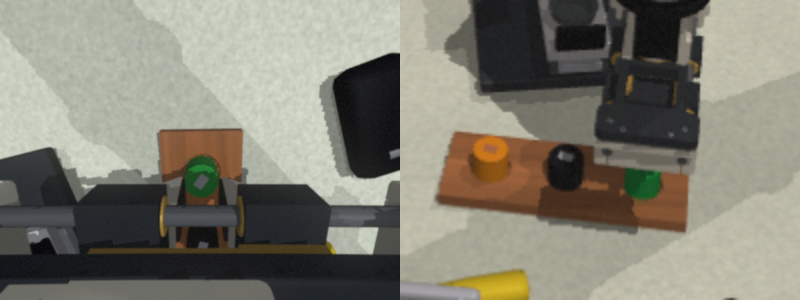

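```bash
python3 - <<'E'
from h import *
s=env.sense();p=cams.camera_params('wrist');im=cams.read_camera('wrist')
cv2.imwrite('pics/w3.png',im[200:440,200:440][:,:,::-1].repeat(2,0).repeat(2,1))
Ti=np.linalg.inv(p['T']);R=s['tool_rot']
def pj(q):return cv2.projectPoints(np.array([q]),cv2.Rodrigues(Ti[:3,:3])[0],Ti[:3,3],p['intrinsics'],np.array(p['distortion']))[0].ravel().round(1)
print('tcp',pj(s['position']),'tip',pj(s['position']+R[:,2]*.019),'tip +y',pj(s['position']+R@[0,.0125,.019]))
for b in blobs(im,(45,100,30),(85,255,255),200): print(b,cast('wrist',[b[0]],.034,p),cast('wrist',[b[0]],.03,p))
print(s['width'],s['grasp_force'],s['position'])
E
```

```text
tcp [320.7 292.9] tip [321.  279.1] tip +y [343.7 279.1]
(array([322.2, 281.2]), [295, 250, 55, 66, 2393]) [[0.45414634 0.33889162 0.034     ]] [[0.45572872 0.33879008 0.03      ]]
0.2282799869339559 0.0 [0.45792095 0.33796418 0.04020222]
```

View pics/w3.png

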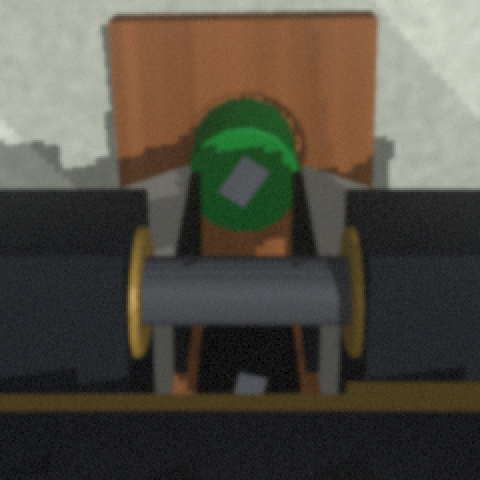

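```bash
python3 -m handwheel '2 0 0 0 0 0 0;2 0 0 0 0 0 0'; python3 - <<'E'
from h import *
im=cams.read_camera('side')
for b in blobs(im,(45,100,30),(85,255,255),30)+blobs(im,(8,180,100),(18,255,255),100): print(b)
E
python3 -m handwheel '2 0 0 -1 0 0 0;2 0 0 -2 0 0 0;2 0 0 -3 0 0 0;2 0 0 -3 0 0 0'; python3 - <<'E'
from h import *
im=cams.read_camera('side')
for b in blobs(im,(45,100,30),(85,255,255),30): print(b)
p=cams.camera_params('wrist');im=cams.read_camera('wrist')
for b in blobs(im,(45,100,30),(85,255,255),200): print('w',b,cast('wrist',[b[0]],.03,p))
E
```

```text
t: 3.05
position: [0.4579, 0.338, 0.0402]
tool_rot: [[-0.998, 0.056, 0.0], [0.056, 0.998, 0.0], [-0.0, 0.0, -1.0]]
ft_force: [-0.3, -0.5, -0.4]
width: 0.22
grasp_force: 0.0
(array([370.5, 391.3]), [362, 384, 18, 16, 234])
(array([295. , 379.5]), [286, 368, 18, 23, 332])
t: 3.6
position: [0.4586, 0.3386, 0.0715]
tool_rot: [[-0.998, 0.056, 0.002], [0.056, 0.998, 0.002], [-0.002, 0.002, -1.0]]
ft_force: [-0.4, -0.6, -0.6]
width: 0.22
grasp_force: 0.0
(array([370.9, 388.1]), [362, 376, 19, 24, 330])
w (array([321.3, 263. ]), [297, 236, 49, 55, 1843]) [[0.45638115 0.33843386 0.03      ]]
```

```bash
python3 - <<'E'
from h import *
s=env.sense();R=s['tool_rot']
im=cams.read_camera('side').copy();p=cams.camera_params('side');Ti=np.linalg.inv(p['T'])
im=im.repeat(5,0).repeat(5,1)
for k,(d,c) in enumerate((([0,0,0],(255,0,0)),([0,.0,.019],(255,0,255)),([0,.01,.019],(255,255,0)),([0,-.01,.019],(0,255,255)))):
    q=cv2.projectPoints((s['position']+R@np.array(d))[None],cv2.Rodrigues(Ti[:3,:3])[0],Ti[:3,3],p['intrinsics'],np.array(p['distortion']))[0].ravel()
    print(q);cv2.circle(im,tuple(int(v*5+2) for v in q),3,c,-1)
cv2.imwrite('pics/s3.png',im[1500:2100,1500:2300,::-1])
E
```

```text
[374.12259407 366.06199583]
[373.40049728 374.40106401]
[372.92679264 378.86810947]
[373.86632985 370.00515217]
```

View pics/s3.png

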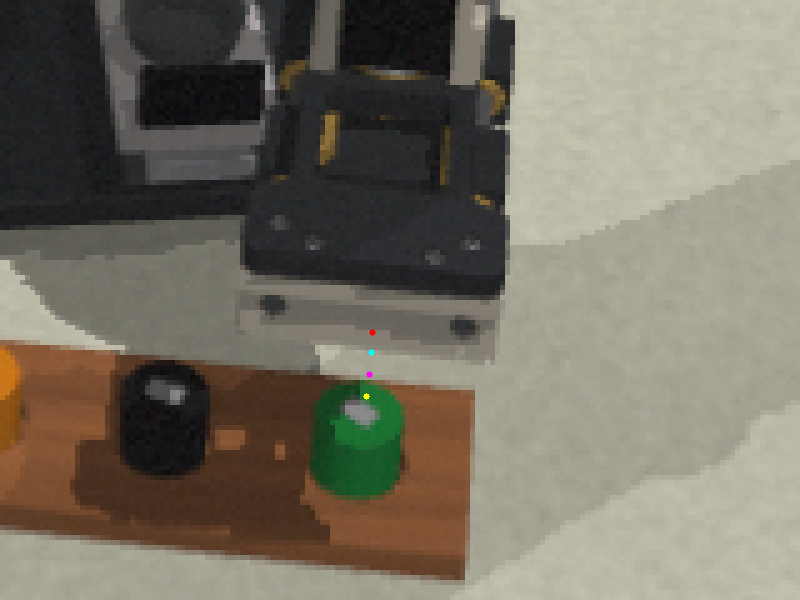

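The fingers were above the mount: the tips aren't as far ahead as expected at this opening. I'll probe the table gently with open fingers straddling the tray to find the true tip height.

```bash
python3 -m handwheel '9 0 0 0 0 0 0;9 0 0 0 0 0 0;9 0 0 0 0 0 0;9 0 0 0 0 0 0;9 0 0 0 0 0 0;9 0 0 1.5 0 0 0;9 0 0 3.5 0 0 0;9 0 0 3.5 0 0 0'; python3 -m handwheel '9 0 0 0.3 0 0 0;9 0 0 0.6 0 0 0;9 0 0 0.6 0 0 0'; python3 - <<'E'
from h import *
im=cams.read_camera('wrist')
cv2.imwrite('pics/w4.png',im[:,:,::-1])
E
```

```text
t: 4.75
position: [0.4567, 0.3369, 0.0332]
tool_rot: [[-0.998, 0.056, -0.003], [0.056, 0.998, -0.002], [0.003, -0.003, -1.0]]
ft_force: [0.2, 1.1, -0.5]
width: 0.976
grasp_force: 0.0
t: 5.12
position: [0.458, 0.338, 0.0294]
tool_rot: [[-0.998, 0.056, 0.0], [0.056, 0.998, 0.0], [-0.0, 0.0, -1.0]]
ft_force: [-1.3, 0.5, 0.0]
width: 0.978
grasp_force: 0.0
```

View pics/w4.png

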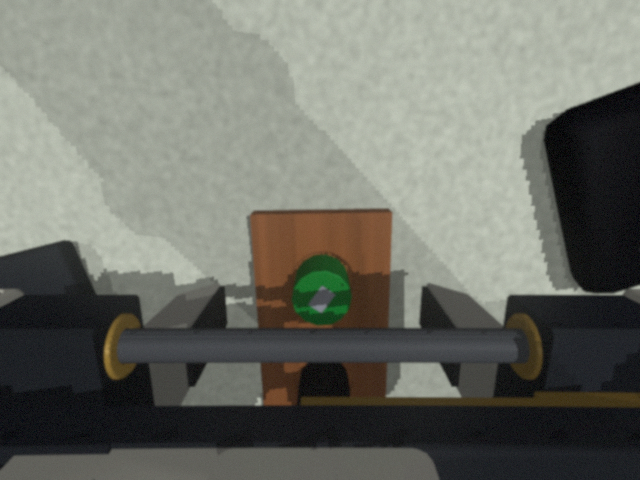

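The open fingertip corners appear at (225,287) and (422,287). A 90 mm gap over 197 px puts the tips about 15 mm *above* the reported TCP, so the fingers are about 33 mm shorter than stated. Continuing the gentle probe to the table to confirm.

```bash
python3 -m handwheel '9 0 0 0.5 0 0 0;9 0 0 1 0 0 0;9 0 0 1.5 0 0 0;9 0 0 2 0 0 0;9 0 0 2 0 0 0;9 0 0 2 0 0 0' | egrep 'posi|force'; for i in 1 ; do python3 -m handwheel '9 0 0 0.2 0 0 0;9 0 0 0.4 0 0 0;9 0 0 0.6 0 0 0;9 0 0 0.6 0 0 0;9 0 0 0.6 0 0 0'| egrep 'posi|force'; done
```

```text
position: [0.458, 0.338, 0.0093]
ft_force: [0.2, 0.2, 0.9]
grasp_force: 0.0
position: [0.4579, 0.338, 0.0032]
ft_force: [0.5, 0.1, -1.0]
grasp_force: 0.0
```

```bash
python3 -m handwheel '9 0 0 0.2 0 0 0;9 0 0 0.4 0 0 0;9 0 0 0.6 0 0 0;9 0 0 0.6 0 0 0'| egrep 'posi|ft_f';  python3 -m handwheel '9 0 0 0.2 0 0 0;9 0 0 0.4 0 0 0;9 0 0 0.4 0 0 0'| egrep 'posi|ft_f'
```

```text
position: [0.4578, 0.3379, -0.003]
ft_force: [0.2, 0.0, 0.5]
position: [0.4578, 0.3379, -0.0069]
ft_force: [-0.0, 0.2, 0.5]
```

```bash
python3 -m handwheel '9 0 0 0.2 0 0 0;9 0 0 0.2 0 0 0'| egrep 'posi|ft_f'
```

```text
position: [0.4579, 0.3379, -0.0089]
ft_force: [0.9, -0.2, 1.1]
```

```bash
python3 -m handwheel '9 0 0 0.2 0 0 0;9 0 0 0.2 0 0 0'| egrep 'posi|ft_f'
```

```text
position: [0.4579, 0.3379, -0.0109]
ft_force: [0.4, -0.8, -0.8]
```

No contact yet, so tip offset ≥ 11 mm above TCP, consistent with ~15 mm. Going lower would bring the gripper body near the mount's top. Back up to TCP z = 0.005 (tips ≈ 0.020) and close.

```bash
python3 -m handwheel '9 0 0 -0.8 0 0 0;9 0 0 -1.6 0 0 0;9 0 0 -1.6 0 0 0;2 0 0 -1.6 0 0 0;2 0 0 -1.6 0 0 0;2 0 0 -1.6 0 0 0;2 0 0 -1.6 0 0 0;2 0 0 -1.6 0 0 0'; python3 -m handwheel '2 0 0 0 0 0 0;2 0 0 0 0 0 0;2 0 0 0 0 0 0'
```

```text
t: 8.93
position: [0.4579, 0.3379, 0.0052]
tool_rot: [[-0.998, 0.056, -0.0], [0.056, 0.998, -0.0], [0.0, -0.0, -1.0]]
ft_force: [-0.6, 0.3, -0.6]
width: 0.485
grasp_force: 0.0
t: 9.3
position: [0.4579, 0.338, 0.0052]
tool_rot: [[-0.998, 0.056, -0.0], [0.056, 0.998, -0.0], [0.0, -0.0, -1.0]]
ft_force: [0.2, 0.5, 0.4]
width: 0.316
grasp_force: 30.0
```

Gripped: 29 mm wide, 30 N. Lift, then turn and travel over the cup.

```bash
python3 -m handwheel '2 0 0 -2 0 0 0;2 0 0 -6 0 0 0;2 0 0 -10 0 0 0.1;2 0 0 -11 0 0 0.25;2 0 0 -11 0 0 0.4;2 0 0 -11 0 0 0.55;2 0 0 -11 0 0 0.66;2 0 0 -11 0 0 0.66'|egrep 'posi|rot|wid|gra'; python3 -c "
from h import *
s=env.sense();p=s['position'];R=s['tool_rot'];print(tool([.530-p[0],.160-p[1],0]),np.degrees(np.arctan2(R[1,1],R[0,1])))"
```

```text
position: [0.4578, 0.338, 0.1152]
tool_rot: [[-0.755, 0.656, 0.0], [0.656, 0.755, -0.0], [-0.0, -0.0, -1.0]]
width: 0.313
grasp_force: 30.0
[-17.12  -8.71   0.  ] 49.039012808724266
```

```bash
python3 -m handwheel '2 -3 -1 0 0 0 0.15;2 -7 -3 0 0 0 0.3;2 -11 -5 0 0 0 0.45;2 -14 -6.3 0 0 0 0.6;2 -14 -6.3 0 0 0 0.665;2 -14 -6.3 0 0 0 0.665;2 -14 -6.3 0 0 0 0.665'|egrep 'posi|rot|wid|gra'; python3 - <<'E'
from h import *
im=cams.read_camera('wrist')
cv2.imwrite('pics/w5.png',im[:,:,::-1])
E
```

```text
position: [0.5219, 0.1991, 0.1152]
tool_rot: [[-0.192, 0.981, -0.0], [0.981, 0.192, 0.0], [0.0, -0.0, -1.0]]
width: 0.317
grasp_force: 30.0
```

View pics/w5.png

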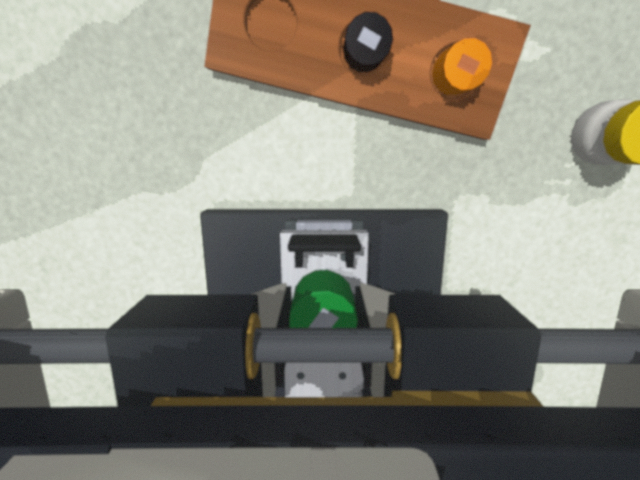

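The wrist view shows the slab's outer edge at row 211 (cols 203–446) and the black push plate at cols 289–360, rows 234–251, both centred on col 324.5. Computing the middle line and cup from these.

```bash
python3 - <<'E'
from h import *
im=cv2.imread('pics/w5.png');g=cv2.cvtColor(im,cv2.COLOR_BGR2GRAY)
print('col324',list(enumerate(g[205:275,324],205)))
print('row246',[(i,v) for i,v in enumerate(g[246,275:375],275)][::2])
print('row222',[(i,v) for i,v in enumerate(g[224,195:455],195) if abs(int(g[224,i+3])-int(g[224,i-3]))>35])
p=cams.camera_params('wrist')
print('slab end',cast('wrist',[(203,211),(446,211)],.02,p),'\nplate top @.068',cast('wrist',[(324.5,r) for r in (240,244,248,252)],.068,p))
print('cup top',cast('top',[(255.9,256.8)],.052))
t=cv2.imread('pics/top0.png',0);s=cv2.imread('pics/side0.png',0)
c=np.hstack([cv2.resize(t[235:275,230:283],(400,300),interpolation=cv2.INTER_CUBIC),cv2.resize(s[280:340,300:380],(400,300),interpolation=cv2.INTER_CUBIC)])
cv2.imwrite('pics/f.png',c)
E
```

```text
col324 [(205, np.uint8(202)), (206, np.uint8(198)), (207, np.uint8(189)), (208, np.uint8(163)), (209, np.uint8(119)), (210, np.uint8(78)), (211, np.uint8(65)), (212, np.uint8(67)), (213, np.uint8(66)), (214, np.uint8(64)), (215, np.uint8(67)), (216, np.uint8(67)), (217, np.uint8(66)), (218, np.uint8(69)), (219, np.uint8(83)), (220, np.uint8(98)), (221, np.uint8(117)), (222, np.uint8(139)), (223, np.uint8(154)), (224, np.uint8(165)), (225, np.uint8(164)), (226, np.uint8(165)), (227, np.uint8(165)), (228, np.uint8(164)), (229, np.uint8(154)), (230, np.uint8(138)), (231, np.uint8(127)), (232, np.uint8(125)), (233, np.uint8(124)), (234, np.uint8(96)), (235, np.uint8(61)), (236, np.uint8(45)), (237, np.uint8(44)), (238, np.uint8(45)), (239, np.uint8(44)), (240, np.uint8(40)), (241, np.uint8(41)), (242, np.uint8(36)), (243, np.uint8(40)), (244, np.uint8(46)), (245, np.uint8(50)), (246, np.uint8(50)), (247, np.uint8(52)), (248, np.uint8(42)), (249, np.uint8(44)), (250, np.uint8(55)), (251, np.uint8(84)), (252, np.uint8(115)), (253, np.uint8(140)), (254, np.uint8(166)), (255, np.uint8(190)),
[... 1683 characters left out ...]
(294, np.uint8(90)), (295, np.uint8(109)), (296, np.uint8(141)), (297, np.uint8(164)), (298, np.uint8(168)), (299, np.uint8(173)), (349, np.uint8(166)), (350, np.uint8(163)), (351, np.uint8(142)), (352, np.uint8(116)), (353, np.uint8(93)), (354, np.uint8(84)), (444, np.uint8(69)), (445, np.uint8(70)), (446, np.uint8(97)), (447, np.uint8(148)), (448, np.uint8(190)), (449, np.uint8(202)), (450, np.uint8(205))]
slab end [[0.43159826 0.20623841 0.02      ]
 [0.6054885  0.24018008 0.02      ]] 
plate top @.068 [[0.52002467 0.21455469 0.068     ]
 [0.52051629 0.21205326 0.068     ]
 [0.52101096 0.20953628 0.068     ]
 [0.52150871 0.20700363 0.068     ]]
cup top [[0.52807224 0.15737093 0.052     ]]
```

Estimates agree on the cup at about (0.530,0.161), with lateral offset ≈0 relative to the held mount. Move over it and descend stepwise.

```bash
python3 -m handwheel '2 -2 0.07 0 0 0 0;2 -3.92 0.07 0 0 0 0;2 -3.92 0.07 2 0 0 0;2 -3.92 0.07 4 0 0 0;2 -3.92 0.07 5.4 0 0 0;2 -3.92 0.07 5.4 0 0 0;2 -3.92 0.07 5.4 0 0 0'|egrep 'posi|ft_f|wid|gra'; python3 -m handwheel '2 0 0 0.3 0 0 0;2 0 0 0.6 0 0 0;2 0 0 0.9 0 0 0;2 0 0 0.9 0 0 0'|egrep 'posi|ft_f|wid|gra'
```

```text
position: [0.5308, 0.1599, 0.0618]
ft_force: [1.1, -0.2, 0.3]
width: 0.317
grasp_force: 30.0
position: [0.5301, 0.1602, 0.052]
ft_force: [-0.3, -0.7, 0.3]
width: 0.316
grasp_force: 30.0
```

```bash
python3 -m handwheel '2 0 0 0.2 0 0 0;2 0 0 0.4 0 0 0;2 0 0 0.4 0 0 0'|egrep 'posi|ft_f|wid|gra'
```

```text
position: [0.5302, 0.1603, 0.0481]
ft_force: [-0.1, 0.8, -1.5]
width: 0.32
grasp_force: 30.0
```

```bash
python3 -m handwheel '2 0 0 0.2 0 0 0;2 0 0 0.2 0 0 0'|egrep 'posi|ft_f'; python3 -m handwheel '2 0 0 0.1 0 0 0;2 0 0 0.2 0 0 0;2 0 0 0.2 0 0 0'|egrep 'posi|ft_f|wid|gra'
```

```text
position: [0.5303, 0.1603, 0.0461]
ft_force: [0.7, 1.2, -0.8]
position: [0.5303, 0.1603, 0.0442]
ft_force: [-0.8, 1.7, -0.8]
width: 0.315
grasp_force: 30.0
```

```bash
python3 -m handwheel '2 0 0 0.1 0 0 0;2 0 0 0.1 0 0 0'|egrep 'posi|ft_f'
```

```text
position: [0.5304, 0.1603, 0.0433]
ft_force: [0.2, 2.7, 0.9]
```

```bash
python3 -m handwheel '2 0 0 0.1 0 0 0;2 0 0 0.1 0 0 0'|egrep 'posi|ft_f'
```

```text
position: [0.5304, 0.1604, 0.043]
ft_force: [-3.3, 1.6, 12.4]
```

Floor contact at exactly the expected height. Release and rise.

```bash
python3 -m handwheel '6 0 0 0 0 0 0;6 0 0 0 0 0 0;6 0 0 0 0 0 0;6 0 0 0 0 0 0;6 0 0 -2 0 0 0;6 0 0 -5 0 0 0;6 4 0 -9 0 0 0;6 4 0 -9 0 0 0'|egrep 'posi|ft_f|wid'; python3 - <<'E'
from h import *
p=cams.camera_params('wrist');im=cams.read_camera('wrist')
for b in blobs(im,(45,100,30),(85,255,255),200): print('w',b,cast('wrist',[b[0]],.066,p))
cv2.imwrite('pics/w6.png',im[:,:,::-1])
im=cams.read_camera('side')
for b in blobs(im,(45,100,30),(85,255,255),100): print('s',b,cast('side',[b[0]],.063))
im2=im[240:340,270:400][:,:,::-1]
cv2.imwrite('pics/s6.png',np.hstack([cv2.resize(cv2.imread('pics/w6.png')[180:400,220:440],(400,400)),cv2.resize(im2,(400,400))]))
print(env.sense()['qpos'].round(2),p['T'][:3,3])
E
```

```text
position: [0.5238, 0.2038, 0.1349]
ft_force: [0.1, 0.1, -0.6]
width: 0.652
w (array([319.6, 305.9]), [298, 284, 44, 45, 1388]) [[0.5294111  0.16545347 0.066     ]]
s (array([336.4, 299.6]), [329, 290, 16, 19, 256]) [[0.53078783 0.16630109 0.063     ]]
[-0.74  0.42  0.38  1.86 -0.2   0.9  -0.08] [0.50849344 0.27712821 0.30715074]
```

View pics/s6.png

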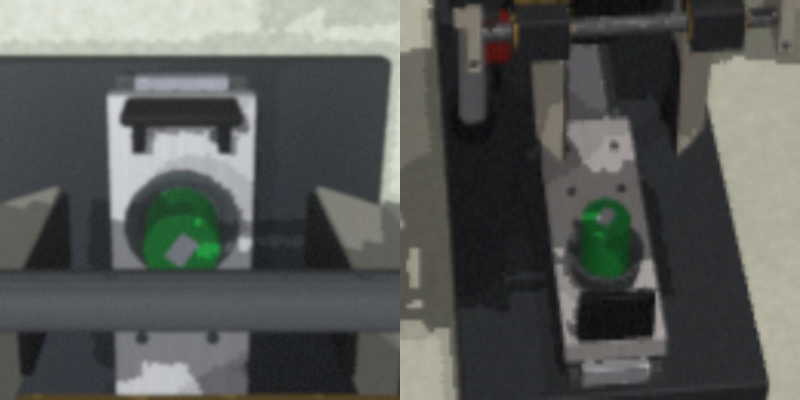

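The mount is upright in the cup (green at (336,299) in the side view), well centred. Before pushing, I need to know where the gripper body really is relative to the TCP; I can get that from the earlier side view (body's bottom edge at pixel ~(374,371)).

```bash
python3 - <<'E'
from h import *
# s3: TCP (.4586,.3386,.0715), body edge pixels
for y in (.3386+.095,.3386+.06,.3386+.03):
  for uv in ((374,371),(399,373),(348,367)):
    A=cast('side',[uv],0.0)[0];B=cast('side',[uv],.3)[0]
    t=(y-A[1])/(B[1]-A[1]);print(y,uv,(A+t*(B-A)).round(4))
E
```

```text
0.4336 (374, 371) [0.4615 0.4336 0.1561]
0.4336 (399, 373) [0.4265 0.4336 0.1559]
0.4336 (348, 367) [0.4983 0.4336 0.1601]
0.3986 (374, 371) [0.46   0.3986 0.1207]
0.3986 (399, 373) [0.423  0.3986 0.1205]
0.3986 (348, 367) [0.4989 0.3986 0.1248]
0.36860000000000004 (374, 371) [0.4588 0.3686 0.0903]
0.36860000000000004 (399, 373) [0.4201 0.3686 0.0901]
0.36860000000000004 (348, 367) [0.4994 0.3686 0.0946]
```

The body begins about 85 mm behind the reported TCP, so the true grasp point is ~35 mm behind it (tips ≈16 mm behind). Everything is consistent. Now back off, close the fingers and lean 43° away from the head.

```bash
python3 -m handwheel '0 1.5 0 -1 0 0 0;0 3 0 -1 0 -0.15 0;0 3 0 -1 0 -0.3 0;0 3 0 -1 0 -0.45 0;0 3 0 -1 0 -0.6 0;0 3 0 -1 0 -0.75 0;0 3 0 -1 0 -0.75 0;0 3 0 -1 0 -0.75 0'; python3 -m handwheel '0 0 0 0 0 0 0;0 0 0 0 0 0 0';python3 - <<'E'
from h import *
s=env.sense();a=np.array([.19,-.982,0]);n=np.array([.982,.19,0]);p=s['position']
print(s['qpos'].round(2),'s',p@a,'lat',p@n, tool(-.130*a+.5513*n+[0,0,.039]-p))
E
```

```text
t: 16.2
position: [0.5176, 0.2278, 0.1427]
tool_rot: [[-0.137, 0.982, 0.128], [0.72, 0.187, -0.668], [-0.68, 0.001, -0.733]]
ft_force: [0.5, -0.8, -0.7]
width: 0.006
grasp_force: 0.0
t: 16.45
position: [0.5176, 0.2278, 0.1433]
tool_rot: [[-0.136, 0.983, 0.128], [0.721, 0.186, -0.668], [-0.68, 0.001, -0.733]]
ft_force: [-0.4, 0.2, 0.2]
width: 0.001
grasp_force: 0.0
[-1.24  0.74  0.59  1.65  0.26  1.26 -0.65] s -0.1253644535562873 lat 0.551608897170616 [ 7.44 -0.02  7.33]
```

```bash
python3 -m handwheel '0 2 0 2 0 0 0;0 4 0 4 0 0 0;0 6 0 5.8 0 0 0;0 7.4 0 7.3 0 0 0;0 7.4 0 7.3 0 0 0;0 7.4 0 7.3 0 0 0'|egrep 'posi|ft_f'; python3 - <<'E'
from h import *
s=env.sense();a=np.array([.19,-.982,0]);n=np.array([.982,.19,0]);p=s['position']
print('s',p@a,'lat',p@n,p[2], tool(.01*a))
im=cams.read_camera('side');
for b in blobs(im,(45,100,30),(85,255,255),100): print('s',b)
E
```

```text
position: [0.5168, 0.2331, 0.0393]
ft_force: [-0.8, -0.1, -0.2]
s -0.13072194891815755 lat 0.5518346898857837 0.0393417075347932 [-0.73  0.    0.68]
```

```bash
cat > r.py <<'E'
from h import *
s=env.sense();a=np.array([.19,-.982,0]);n=np.array([.982,.19,0]);p=s['position'];f=s['ft_force']
print('t %.2f s %.4f lat %.4f z %.4f Fa %.1f Fl %.1f Fz %.1f'%(s['t'],p@a,p@n,p[2],f@a,f@n,f[2]))
E
python3 -m handwheel '0 -0.7 0 0.65 0 0 0;0 -1.4 0 1.3 0 0 0;0 -1.4 0 1.3 0 0 0'>/dev/null; python3 r.py
python3 -m handwheel '0 -0.22 0 0.2 0 0 0;0 -0.44 0 0.41 0 0 0;0 -0.44 0 0.41 0 0 0'>/dev/null; python3 r.py
python3 -m handwheel '0 -0.22 0 0.2 0 0 0;0 -0.44 0 0.41 0 0 0;0 -0.44 0 0.41 0 0 0'>/dev/null; python3 r.py
```

```text
t 17.62 s -0.1102 lat 0.5511 z 0.0390 Fa -0.6 Fl -0.4 Fz -0.4
t 18.00 s -0.1060 lat 0.5513 z 0.0383 Fa 0.1 Fl -0.3 Fz 0.3
t 18.38 s -0.0996 lat 0.5513 z 0.0384 Fa -1.1 Fl -0.2 Fz -0.2
```

```bash
python3 -m handwheel '0 -0.2 0 0.2 0 0 0;0 -0.44 0 0.41 0 0 0;0 -0.44 0 0.41 0 0 0'>/dev/null; python3 r.py
python3 -m handwheel '0 -0.22 0 0.2 0 0 0;0 -0.44 0 0.41 0 0 0'>/dev/null; python3 r.py; python3 -c "
from h import *
for n in ('top','wrist'):
  im=cams.read_camera(n)
  for b in blobs(im,(45,100,30),(85,255,255),12): print(n,b,cast(n,[b[0]],.068))"
```

```text
t 18.75 s -0.0933 lat 0.5512 z 0.0385 Fa -1.2 Fl 0.0 Fz -0.3
t 19.00 s -0.0877 lat 0.5513 z 0.0384 Fa -2.1 Fl -0.3 Fz -0.8
top (array([636. , 244.3]), [631, 215, 9, 61, 348]) [[ 0.53878052 -0.8256929   0.068     ]]
top (array([261.8, 254.6]), [256, 249, 13, 12, 99]) [[0.53218377 0.14123917 0.068     ]]
wrist (array([322.7, 371.9]), [321, 363, 4, 17, 46]) [[0.53195124 0.15074439 0.068     ]]
```

Contact made: the top view shows the mount has moved 17 mm, exactly tracking the tool. Push on to just before the earliest lead-in.

```bash
python3 -m handwheel '0 -0.36 0 0.34 0 0 0;0 -0.73 0 0.68 0 0 0;0 -1.1 0 1.02 0 0 0;0 -1.46 0 1.36 0 0 0;0 -1.83 0 1.7 0 0 0;0 -2.2 0 2.04 0 0 0;0 -2.56 0 2.38 0 0 0;0 -2.92 0 2.72 0 0 0'>/dev/null; python3 r.py;  python3 -m handwheel '0 -0.36 0 0.34 0 0 0;0 -0.73 0 0.68 0 0 0;0 -1.1 0 1.02 0 0 0;0 -1.46 0 1.36 0 0 0'>/dev/null; python3 r.py
```

```text
t 20.10 s -0.0476 lat 0.5513 z 0.0384 Fa -1.9 Fl 1.1 Fz -0.8
t 20.60 s -0.0276 lat 0.5512 z 0.0384 Fa -2.0 Fl 2.1 Fz -0.6
```

Now 2 mm rows in short calls, watching for the lead-in force.

```bash
python3 -m handwheel '0 -0.15 0 0.14 0 0 0;0 -0.29 0 0.27 0 0 0'>/dev/null; python3 r.py; python3 -m handwheel '0 -0.15 0 0.14 0 0 0;0 -0.29 0 0.27 0 0 0'>/dev/null; python3 r.py; python3 -m handwheel '0 -0.15 0 0.14 0 0 0;0 -0.29 0 0.27 0 0 0'>/dev/null; python3 r.py; python3 -m handwheel '0 -0.15 0 0.14 0 0 0;0 -0.29 0 0.27 0 0 0'>/dev/null; python3 r.py; python3 -m handwheel '0 -0.15 0 0.14 0 0 0;0 -0.29 0 0.27 0 0 0'>/dev/null; python3 r.py
```

```text
t 20.85 s -0.0239 lat 0.5511 z 0.0384 Fa -3.5 Fl 1.9 Fz -0.3
t 21.10 s -0.0199 lat 0.5511 z 0.0384 Fa -2.2 Fl 0.4 Fz -0.3
t 21.35 s -0.0159 lat 0.5512 z 0.0384 Fa -3.8 Fl 0.8 Fz -0.1
t 21.60 s -0.0120 lat 0.5512 z 0.0384 Fa -2.7 Fl 0.9 Fz -0.0
t 21.85 s -0.0080 lat 0.5512 z 0.0384 Fa -2.6 Fl 1.0 Fz 0.5
```

```bash
python3 -m handwheel '0 -0.15 0 0.14 0 0 0;0 -0.29 0 0.27 0 0 0'>/dev/null; python3 r.py; python3 -m handwheel '0 -0.15 0 0.14 0 0 0;0 -0.29 0 0.27 0 0 0'>/dev/null; python3 r.py; python3 -m handwheel '0 -0.15 0 0.14 0 0 0;0 -0.29 0 0.27 0 0 0'>/dev/null; python3 r.py; python3 -m handwheel '0 -0.15 0 0.14 0 0 0;0 -0.29 0 0.27 0 0 0'>/dev/null; python3 r.py; python3 -m handwheel '0 -0.15 0 0.14 0 0 0;0 -0.29 0 0.27 0 0 0'>/dev/null; python3 r.py
```

```text
t 22.10 s -0.0040 lat 0.5512 z 0.0384 Fa -1.9 Fl 1.0 Fz -0.5
t 22.35 s -0.0001 lat 0.5512 z 0.0384 Fa -2.0 Fl 1.0 Fz -0.3
t 22.60 s 0.0033 lat 0.5513 z 0.0383 Fa -6.8 Fl 0.8 Fz 1.0
t 22.85 s 0.0067 lat 0.5514 z 0.0382 Fa -6.9 Fl 0.9 Fz 2.5
t 23.10 s 0.0106 lat 0.5514 z 0.0382 Fa -8.4 Fl 0.6 Fz 2.3
```

Lead-in felt at s≈0.001–0.003, so the click is expected near s≈0.037–0.043. On to 0.026, then 1 mm steps.

```bash
python3 -m handwheel '0 -0.15 0 0.14 0 0 0;0 -0.29 0 0.27 0 0 0;0 -0.44 0 0.41 0 0 0'>/dev/null; python3 r.py; python3 -m handwheel '0 -0.15 0 0.14 0 0 0;0 -0.29 0 0.27 0 0 0'>/dev/null; python3 r.py; python3 -m handwheel '0 -0.15 0 0.14 0 0 0;0 -0.29 0 0.27 0 0 0'>/dev/null; python3 r.py;  python3 -m handwheel '0 -0.15 0 0.14 0 0 0;0 -0.29 0 0.27 0 0 0'>/dev/null; python3 r.py
```

```text
t 23.48 s 0.0169 lat 0.5513 z 0.0383 Fa -5.4 Fl 1.8 Fz 1.0
t 23.73 s 0.0212 lat 0.5513 z 0.0383 Fa -5.6 Fl 1.2 Fz 0.8
t 23.98 s 0.0253 lat 0.5513 z 0.0383 Fa -4.7 Fl 2.1 Fz 0.2
t 24.23 s 0.0293 lat 0.5513 z 0.0383 Fa -5.1 Fl 2.2 Fz 1.1
```

```bash
python3 -m handwheel '0 -0.07 0 0.07 0 0 0;0 -0.15 0 0.14 0 0 0'>/dev/null; python3 r.py; python3 -m handwheel '0 -0.07 0 0.07 0 0 0;0 -0.15 0 0.14 0 0 0'>/dev/null; python3 r.py; python3 -m handwheel '0 -0.07 0 0.07 0 0 0;0 -0.07 0 0.07 0 0 0'>/dev/null; python3 r.py
```

```text
t 24.48 s 0.0316 lat 0.5513 z 0.0384 Fa -4.2 Fl 2.1 Fz -0.4
t 24.73 s 0.0350 lat 0.5501 z 0.0387 Fa 0.2 Fl -0.3 Fz 0.1
t 24.98 s 0.0354 lat 0.5506 z 0.0385 Fa -0.2 Fl -0.7 Fz 0.9
```

```bash
python3 -m handwheel '0 -0.07 0 0.07 0 0 0;0 -0.07 0 0.07 0 0 0'>/dev/null; python3 r.py; python3 -m handwheel '0 -0.07 0 0.07 0 0 0;0 -0.07 0 0.07 0 0 0'>/dev/null; python3 r.py
```

```text
t 25.23 s 0.0358 lat 0.5510 z 0.0384 Fa -0.0 Fl -0.4 Fz -0.0
t 25.48 s 0.0368 lat 0.5511 z 0.0383 Fa 0.4 Fl -0.2 Fz -0.5
```

The force dropped from 4 N to 0 at s≈0.034: that is the click, with the carriage jumping ahead of the fingers. Confirm with a very gentle touch in 0.5–1 mm steps, staying well below 15 N.

```bash
python3 -m handwheel '0 -0.04 0 0.03 0 0 0;0 -0.04 0 0.03 0 0 0'>/dev/null; python3 r.py; python3 -m handwheel '0 -0.04 0 0.03 0 0 0;0 -0.04 0 0.03 0 0 0'>/dev/null; python3 r.py
```

```text
t 25.73 s 0.0371 lat 0.5511 z 0.0383 Fa 0.2 Fl 0.1 Fz -0.0
t 25.98 s 0.0374 lat 0.5512 z 0.0383 Fa -2.1 Fl -0.0 Fz -0.4
```

```bash
python3 -m handwheel '0 -0.04 0 0.03 0 0 0;0 -0.04 0 0.03 0 0 0'>/dev/null; python3 r.py
```

```text
t 26.23 s 0.0377 lat 0.5512 z 0.0383 Fa -3.2 Fl 0.4 Fz -0.3
```

```bash
python3 -m handwheel '0 -0.04 0 0.03 0 0 0;0 -0.04 0 0.03 0 0 0'>/dev/null; python3 r.py
```

```text
t 26.48 s 0.0380 lat 0.5512 z 0.0383 Fa -4.7 Fl -1.2 Fz 0.8
```

```bash
python3 -m handwheel '0 -0.04 0 0.03 0 0 0;0 -0.04 0 0.03 0 0 0'>/dev/null; python3 r.py
```

```text
t 26.73 s 0.0382 lat 0.5512 z 0.0383 Fa -6.3 Fl -1.8 Fz -0.1
```

```bash
python3 -m handwheel '0 -0.04 0 0.03 0 0 0;0 -0.04 0 0.03 0 0 0'>/dev/null; python3 r.py
```

```text
t 26.98 s 0.0384 lat 0.5513 z 0.0382 Fa -8.2 Fl -1.7 Fz 1.3
```

It holds at 8 N, more than any running friction, so it is in the notch. Retreat straight back and check.

```bash
python3 -m handwheel '0 0.2 0 -0.19 0 0 0;0 0.73 0 -0.68 0 0 0;0 2.2 0 -2.04 0 0 0;0 4.4 0 -4.1 0 0 0;0 6.6 0 -6.1 0 0 0;0 8 0 -7.5 0 0 0;0 8 0 -7.5 0 0 0;0 8 0 -7.5 0 0 0'>/dev/null; python3 r.py; python3 - <<'E'
from h import *
a=np.array([.19,-.982,0])
im=cams.read_camera('side');cv2.imwrite('pics/end.png',im[:,:,::-1])
for b in blobs(im,(45,100,30),(85,255,255),20):
    q=cast('side',[b[0]],.063)[0];print('side green',b,q.round(4),'s',q@a)
for b in blobs(im,(8,180,100),(18,255,255),100): print('amber',b)
E
```

```text
t 27.98 s -0.0686 lat 0.5510 z 0.0393 Fa 0.9 Fl 0.8 Fz 0.7
side green (array([324.3, 255.1]), [321, 251, 11, 11, 66]) [0.5655 0.025  0.063 ] s 0.08292162351434071
amber (array([294.8, 379.9]), [287, 369, 17, 22, 282])
```

The mount has travelled about 142–145 mm with the carriage, as expected. The amber mount hasn't moved, and the robot is clear.

```bash
python3 -c "
from station import env
print(env.sign_off())"
```

```text
the job is handed in; nothing more can be done
None
```

The green mount is in the cup, polished face up and resting on the cup floor. The carriage stands in the click, where it held against about 8 N, and the job was handed in at about 28 s with the robot touching nothing.

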